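# Fold the lid stay and shut the equipment case

### The job

Shut the open black equipment case: press its red knee down so that the locked folding stay breaks, then lower the lid gently, pushing on the lid itself and not on the stay, until it is fully shut. The white bottle with the blue label is too tall to be shut in: it must end up standing upright on the plywood board, so take it out of the case first if it is in there. Leave the steel fitting, the black wire spool, the green canister and the steel vacuum column where they are.

Things in the scene. Friction and masses are not known exactly. Their poses are not given: they have to be found in the camera images.
- case: Fixed open-topped black case with aluminium edges, 240 (its x) x 240 (its y) x 100 mm (z), walls 8 mm, grey inner floor 12 mm above the table. Origin: centre of its underside. Its lid is hinged along the top of its +x (far) side; -x is its front; the stay is outside its -y side.
- lid_hinge (a point): Middle of the lid's hinge line, at case x +120, y 0, z 100 mm. Axes as the case's.
- lid (a joint): Lid hinge, rad: 0 = open, 5 degrees back past upright, held by the locked stay; grows to 1.658 = fully shut. The lid is a panel 240 mm from hinge to free edge, 240 mm wide, 12 mm thick; the hinge line lies in its inner face, so its outer face is 12 mm off the hinge plane. Hinge friction (0.6 N m) keeps it where it is left once the stay is broken. It cannot be lowered while the stay is locked.
- lid_edge (a point): Middle of the lid's free edge, at half its thickness (240 mm from the hinge line).
- stay: Lower steel link of the two-link stay, 125 mm between pivots, 5 mm thick, hinged to the case's -y side; it carries the knee and the upper link (about 89 mm), which is pinned to the lid 110 mm from the hinge. Origin at the lower pivot; its x axis points to the knee.
- stay_pivot (a point): Lower pivot of the stay, at case x -40, y -127.5, z 80 mm: the knee swings on a circle of 125 mm about it, parallel to the case's xz plane. Axes as the case's.
- knee (a joint): Knee of the stay, rad: 0 = locked, resting against its stop past dead centre; 0.2 = links in line; beyond that it is broken and folds down and towards the hinge, to about 2.95 with the lid shut. Pressed down (square to the links, about 5 N) it breaks and stays as left; at 0.5 the lid has hardly moved. The lid stands close behind: folding further from above brings the gripper's body against it.
- red_knee (a point): Centre of the red knuckle on the knee, a cylinder 22 mm in diameter and 26 mm long along the case's y, outside the -y wall (its middle is 27.5 mm outside the wall). Moves with the knee.
- board: Fixed plywood board, 200 (x) x 220 (y) x 12 mm, lying on the table. Origin: centre of its underside.
- bottle: White plastic bottle with a blue label, 62 mm in diameter, 152 mm tall, 0.17 to 0.35 kg; cap 34 mm in diameter over its top 30 mm. Stands in the case or on the board at the start. Origin: centre of its underside.
- fitting: Steel vacuum tube with a flange at each end, standing, 64 mm in diameter, 70 mm tall; low enough to be shut in. Stands in the case or on the board, wherever the bottle is not. Origin: centre of its underside.
- spool: Small black and white wire spool, standing, 52 mm in diameter, 50 mm tall, between the case and the board. Loose. Origin: centre of its underside.
- canister: Green canister with a black lid, 94 mm in diameter, 124 mm tall, left (+y) of the case. Loose. Origin: centre of its underside.
- column: Fixed steel and glass vacuum column, 100 mm in diameter at its foot and 348 mm tall, behind and to the right of the case. Origin: centre of its underside.
Not all that is in view belongs to the job. There is more than one size of the bottle; the one meant has the size given above.

How it is judged (in metres and radians):
On the way:
1. the stay is broken at its knee (past 0.45 rad) with the lid still mostly open (under 0.9 rad) (value of joint knee above 0.45 rad and value of joint lid below 0.9 rad), for 0.1 s.
At the end, for the whole second after the job is handed in: The lid is fully shut (within 0.038 rad), the bottle stands upright (within 0.08 rad) and at rest on the plywood board (its centre over the board), and the fitting, spool and canister are within 25 mm of where they started (value of joint lid above 1.62 rad and angle between bottle's own z axis and vertical below 0.08 rad and x of bottle in the frame of board between -0.1 and 0.1 m and y of bottle in the frame of board between -0.11 and 0.11 m and z of bottle in the frame of board between 0.008 and 0.016 m and linear speed of bottle below 0.02 m/s and distance of each of fitting, spool, canister from where it was at the start of the episode below 0.025 m); the robot touches nothing.
It fails at once if the lid is slammed (faster than 2.5 rad/s) (velocity of joint lid above 2.5 rad/s).
It fails at once if the stay is pushed once the lid is more than 1.1 rad down: it must be lowered by the lid (value of joint lid above 1.1 rad and contact force between any of the fingers, the arm and stay above 1 N).
It fails at once if the bottle is tipped over (angle between bottle's own z axis and vertical above 0.6 rad).
It fails at once if the vacuum column is struck (over 8 N) (contact force between any of the fingers, the arm and column above 8 N).
It fails at once if the fitting, spool or canister is pushed more than 40 mm away (distance of any of fitting, spool, canister from where it was at the start of the episode above 0.04 m).
It also fails if it takes over 72 s, if anything falls off the work surface, if the arm or the gripper's body presses on something with over 40 N, if the wrist force passes 120 N, or if a joint passes its speed limit or range.

### The arm

A 6-joint arm with a two-finger parallel gripper is mounted at the origin on the work surface. World frame = base frame: x ahead of the robot, y to its left, z up, the work surface at z = 0. Lengths are in m, angles in degrees, forces in N, time in s.
With the tool pointing down it reaches from about 0.325 to 0.775 m from the base axis. Payload 9.3 kg.
Tool frame: the origin (TCP) lies on the centre line of the jaws, within the pads' length; the fingertips stand bot.tcp_to_tips ahead of it and the grasp point (between the pads) lies 6 mm ahead of it (bot.tcp_to_tips is the distance from the TCP to the fingertips, in m); z points along the fingers, y is the line along which they close (so a half turn about z gives the same grasp; the last joint's range is limited). The gripper opens to 85 mm and grips with 20 to 120 N. Pads are 22 mm wide; open, the fingers measure 114 mm over their backs; the gripper's body (76 mm by 85 mm) begins 54 mm behind the grasp point. The pads swing forward as they close: fully open they stand 13 mm farther back than shut.
Start: joints at [59.324, 14.817, 1.232, 76.415, 0, 81.257], TCP at [0.205, 0.51, 0.256] pointing down, gripper open.
Joint ranges: [-174.27, 174.27], [-52.1, 104.24], [-59.71, 78.15], [-110.17, 111.67], [-87.03, 83.33], [-180, 180]. Speed limits (degrees/s): [127.2, 127.2, 159.86, 180, 180, 180].

### API

Orientations are given as [roll, pitch, yaw] about the fixed x, y, z axes, in that order (R = Rz(yaw) Ry(pitch) Rx(roll)).
In Python, from station import bot gives the robot as it stands.
- The arm moves only by the tool carry_out, never from a script. Its argument "increments" is one flat list of numbers, 7 for each row, row after row: the shift along the tool's x, y, z in cm, then the turn, a rotation vector about the tool's x, y, z in rad, then the closure, from -1 (fully open) to 1 (shut). A call has exactly 10 rows; each row is the pose to reach, as a shift and turn from the pose commanded when the call began, along the tool's axes at that moment; what a row does not reach only later rows make up. A row lasts 1/10 s, in which the tool goes at most 50 mm and 8.59 degrees, less where a joint would pass 70% of its speed; a pose out of reach is approached as far as the arm can. A call with a gripper value outside its range is refused whole. The fingers move at their own pace and stop on an object; "newtons" is the grip in N (left out, the last holds). Time passes only in rows, so rows that repeat a pose let the fingers close, or fill a call up. It gives the time, the measured TCP pose, the force, the opening and the grip force at its end, in the units of the state.
- bot.observe(): the state, without advancing time (a new reading comes with each control period).
- bot.camera(name): name is "scene" or "side" or "wrist"; returns the picture (480x640x3 uint8, red, green, blue); there is no depth.
- bot.get_calibration(name): a dict with "intrinsics" (3x3 intrinsics, pixels), "R" (3x3) and "t" (3): a world point X has camera coordinates R X + t. Camera axes: x right, y down, z forward; pixel columns grow to the right and rows downward; lengths in m; the calibration is good to about 2 mm. The wrist camera is an equidistant fisheye: a pixel r from the principal point sees the ray r / f radians off the axis. A picture is of the moment at which its call begins: read the wrist's pose just before it. get_calibration takes no time and is no camera call; for the wrist camera it gives the pose at the moment of the call.
- bot.hand_in(): hands the job in; it is judged then, once.
Trained networks look in the newest picture that a camera, given by its name, has taken for a name from the list of things; names that differ only in an ending like _2 or _b are one class to them, and where a whole thing is asked for, a point or a joint stands for the part that bears it (a point fixed in the world has none). Each returns a list of dicts, best first, with "score" (0 to 1); they miss things now and then, are a little off and sometimes report something else, mostly with a low value. They report only what shows in the picture. A call takes as long as a camera call. They do not tell look-alikes from the thing itself.
- bot.search_frame(camera, target): "position" ([x, y, z] in m, in world coordinates, good to about 4 mm: the middle of the surface that is visible of it).
- bot.cut_out(camera, target): "region" (480x640 bool, what is visible of it).
The state is a dict: "time": time; "joint_positions": joint angles; "joint_vel": joint speeds; "effort": joint torques, N m; "position": TCP position; "eef_rot": TCP orientation; "wrist_force": force on the tool from outside, world axes, zero at the start; "wrist_torque": the same for the moment, N m; "finger_gap": finger opening in m; "grip_force": force on a finger pad.
Only numpy, scipy, OpenCV 4.12 (cv2) and the standard library are available. Lean on these libraries where they do the work, as an engineer would, in place of code of your own. Each camera call takes 0.05 s, during which the arm holds its last target. There are 200 camera calls.

## Working session

There is one attempt and no reset: what is moved stays moved. The work goes in short steps, Python scripts to look and compute and a tool call to move; the robot and the scene stay as the last step left them, time stands still between calls to the robot, and variables do not carry over. Pictures are saved under pics/ and viewed, at most 10 in all, crops included, and the job is handed in when it is done.

Besides the shell and the picture viewer there is one more tool, called as name(argument=value, ...) on one line, values as JSON. carry_out: Moves the arm, as the interface text tells. Its arguments: {"type":"object","properties":{"increments":{"type":"array","items":{"type":"number"}},"newtons":{"type":"number"}},"required":["increments"]}

```bash
mkdir -p pics; ls
python3 - <<'E'
from station import bot
import cv2,numpy as np
print(bot.observe()); print(bot.tcp_to_tips)
a=[]
for c in("scene","side"):
    im=bot.camera(c); cv2.imwrite(f"pics/{c}0.png",im[...,::-1])
    k=bot.get_calibration(c); print(c,k)
    for t in "case lid_edge red_knee stay_pivot lid_hinge stay lid board bottle fitting spool canister column".split():
        try: r=bot.search_frame(c,t); print(t,[(np.round(q["position"],3).tolist(),round(q["score"],2)) for q in r[:4]])
        except Exception as e: print(t,e)
E
```

```text
pics
{'time': 0.0, 'joint_positions': array([5.93259383e+01, 1.48504231e+01, 1.18879030e+00, 7.64147322e+01,
       2.31343625e-03, 8.12587813e+01]), 'joint_vel': array([ 0.10010486,  0.09158397, -0.04361609, -0.01710365, -0.02144122,
        0.08251977]), 'effort': array([-1.80780571e-03, -5.55643773e+01,  3.44525349e+01,  1.37135645e-02,
       -3.13480477e-04,  2.95446760e-06]), 'position': array([0.20528312, 0.50998655, 0.2556627 ]), 'eef_rot': array([-1.79924874e+02, -1.38919030e-02,  1.58067146e+02]), 'wrist_force': array([-0.32300265, -0.42825406,  0.22357567]), 'wrist_torque': array([ 0.00536046,  0.03917245, -0.01432464]), 'grip_force': 0.0, 'finger_gap': 0.0853270972636118}
0.025
scene {'intrinsics': array([[449.89034928,   0.        , 320.20736123],
       [  0.        , 449.89034928, 244.05475731],
       [  0.        ,   0.        ,   1.        ]]), 'R': array([[-0.8945083 ,  0.44702028,  0.00526898],
       [ 0.32169191,  0.65181528, -0.68676863],
       [-0.31043391, -0.61262525, -0.72685699]]), 't': array([ 0.46102287, -0.05893023,  1.28406032])}
case [([0.585, 0.217,
[... 988 characters left out ...]
 0.197, 0.241], 0.89)]
red_knee [([0.589, 0.064, 0.18], 0.63), ([0.431, 0.099, 0.109], 0.54)]
stay_pivot [([0.569, 0.184, 0.102], 0.84)]
lid_hinge [([0.571, 0.19, 0.1], 0.81), ([0.73, -0.027, 0.136], 0.74)]
stay [([0.567, 0.052, 0.166], 0.97), ([0.591, 0.066, 0.174], 0.71)]
lid [([0.603, 0.198, 0.236], 0.8), ([0.386, 0.325, 0.12], 0.62)]
board [([0.588, -0.186, 0.015], 0.65)]
bottle [([0.433, 0.098, 0.107], 0.96), ([0.236, 0.273, 0.101], 0.92), ([0.364, -0.14, 0.113], 0.85)]
fitting [([0.606, -0.119, 0.079], 0.74)]
spool [([0.491, -0.042, 0.047], 0.83)]
canister [([0.387, 0.322, 0.119], 0.84)]
column [([0.73, -0.028, 0.133], 0.85), ([0.572, 0.19, 0.101], 0.52), ([0.436, 0.102, 0.106], 0.51)]
```

View pics/scene0.png

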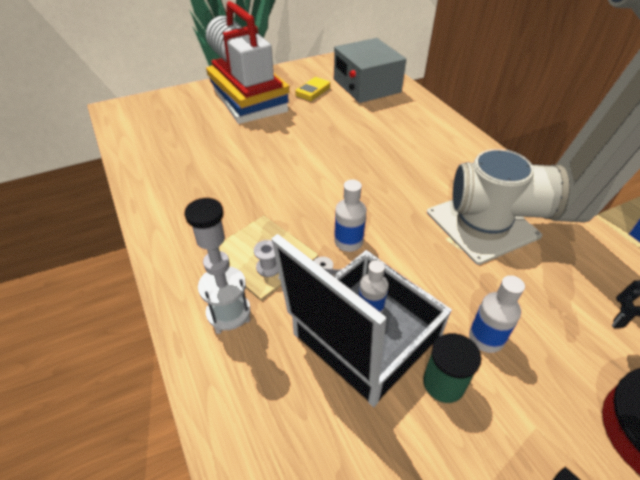

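View pics/side0.png

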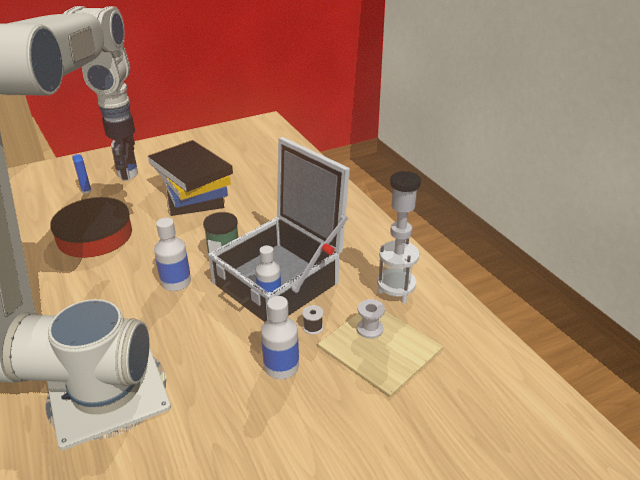

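The side image shows the open case, the lid and the red knee at (328,249). Bottle candidates in that image are A at (266,275) in the case, B at (172,255) on the table and C at (281,340) on the table. The fitting is on the board, so the bottle meant should be A, which also looks smaller. I'll confirm that with a crop and by measuring heights.

```bash
cat > h.py <<'E'
import numpy as np,cv2
from station import bot
K={c:bot.get_calibration(c) for c in("scene","side")}
def proj(c,X):
    k=K[c];p=(np.atleast_2d(X)@k["R"].T+k["t"])@k["intrinsics"].T;return p[:,:2]/p[:,2:]
def onz(c,uv,z):
    k=K[c];d=k["R"].T@np.linalg.solve(k["intrinsics"],[uv[0],uv[1],1]);o=-k["R"].T@k["t"];return o+d*(z-o[2])/d[2]
E
python3 - <<'E'
from h import *
from scipy.optimize import least_squares
s=cv2.imread("pics/side0.png");cv2.imwrite("pics/crop1.png",cv2.resize(s[130:320,195:395],None,fx=4,fy=4,interpolation=cv2.INTER_CUBIC)[:600,:800] if 0 else cv2.resize(s[130:320,195:395],(640,600),interpolation=cv2.INTER_CUBIC))
a=np.linspace(0,6.28,40);
def cyl(x,y,z0,H):
    P=[]
    for r,z in((.031,z0),(.017,z0+H)): P+=[[x+r*np.cos(t),y+r*np.sin(t),z] for t in a]
    return np.array(P)
for c in("scene","side"):
    bot.camera(c)
    for t in("bottle","fitting","spool","canister","board","red_knee"):
        for q in bot.cut_out(c,t)[:4]:
            m=q["region"]; v,u=np.nonzero(m); print(c,t,round(q["score"],2),"u",u.min(),u.max(),"v",v.min(),v.max(),"mid",u.mean().round(1),v.mean().round(1),m.sum())
            np.save(f"pics/m_{c}_{t}_{int(u.mean())}.npy",m)
            if t=="bottle":
                for z0 in (0,.012):   # fit x,y,scale to bbox
                    b=np.array([u.min(),u.max()+1,v.min(),v.max()+1])
                    def f(p):
                        x,y,k=p;P=cyl(0,0,0,.152)*k+[x,y,z0];w=proj(c,P);return [w[:,0].min()-b[0],w[:,0].max()-b[1],w[:,1].min()-b[2],w[:,1].max()-b[3]]
                    g=onz(c,(u.mean(),v.mean()),.07);r=least_squares(f,[g[0],g[1],1]);print("   z0",z0,r.x.round(3),r.fun.round(1))
E
```

```text
scene bottle 0.76 u 335 367 v 180 251 mid 350.3 218.9 1774
   z0 0 [ 0.369 -0.101  1.304] [ 1.7 -1.7 -0.6  0.7]
   z0 0.012 [ 0.375 -0.092  1.287] [ 1.7 -1.7 -0.6  0.7]
scene bottle 0.72 u 359 387 v 262 312 mid 374.0 287.2 1022
   z0 0 [0.424 0.104 0.923] [ 2.2 -2.  -0.9  1. ]
   z0 0.012 [0.43  0.111 0.911] [ 2.2 -2.  -0.9  1. ]
scene bottle 0.69 u 469 524 v 276 352 mid 497.6 315.9 2633
   z0 0 [0.24  0.299 1.276] [-0.1  0.1  0.1 -0.1]
   z0 0.012 [0.248 0.303 1.259] [-0.1  0.1  0.1 -0.1]
scene fitting 0.83 u 254 278 v 239 277 mid 265.7 258.9 708
scene spool 0.55 u 315 332 v 258 268 mid 324.1 262.9 144
scene canister 0.85 u 423 481 v 333 403 mid 451.4 367.5 3007
scene canister 0.29 u 272 450 v 236 406 mid 358.2 319.9 15076
scene board 0.64 u 220 318 v 217 300 mid 258.7 254.1 2709
scene red_knee 0.17 u 360 386 v 262 311 mid 374.3 286.5 931
side bottle 0.92 u 255 280 v 245 291 mid 267.4 269.7 877
   z0 0 [0.455 0.161 0.867] [ 3.  -3.  -1.2  1.2]
   z0 0.012 [0.45  0.148 0.857] [ 3.  -3.  -1.2  1.2]
side bottle 0.92 u 154 190 v 217 290 mid 171.0 257.2 1862
   z0 0 [0.238 0.295 1.301] [ 0.7 -0.8 -0.3  0.4]
   z0 0.012 [0.236 0.28  1.287] [ 0.7 -0.8 -0.3  0.4]
side bottle 0.61 u 260 298 v 296 378 mid 279.2 340.3 2484
   z0 0 [ 0.37  -0.111  1.299] [ 2.  -2.  -0.8  0.8]
   z0 0.012 [ 0.366 -0.121  1.284] [ 2.  -2.  -0.8  0.8]
side bottle 0.19 u 321 346 v 217 253 mid 331.6 238.2 234
   z0 0 [0.686 0.22  0.761] [ 4.8 -4.8 -1.9  1.9]
   z0 0.012 [0.678 0.206 0.753] [ 4.8 -4.8 -1.9  1.9]
side fitting 0.45 u 318 442 v 311 396 mid 381.4 351.8 5470
side spool 0.8 u 302 323 v 305 334 mid 312.6 319.3 530
side canister 0.82 u 203 237 v 212 251 mid 219.6 229.5 1076
side board 0.61 u 318 441 v 312 395 mid 381.2 351.6 5338
side red_knee 0.67 u 321 347 v 216 254 mid 332.4 237.4 325
```

View pics/crop1.png

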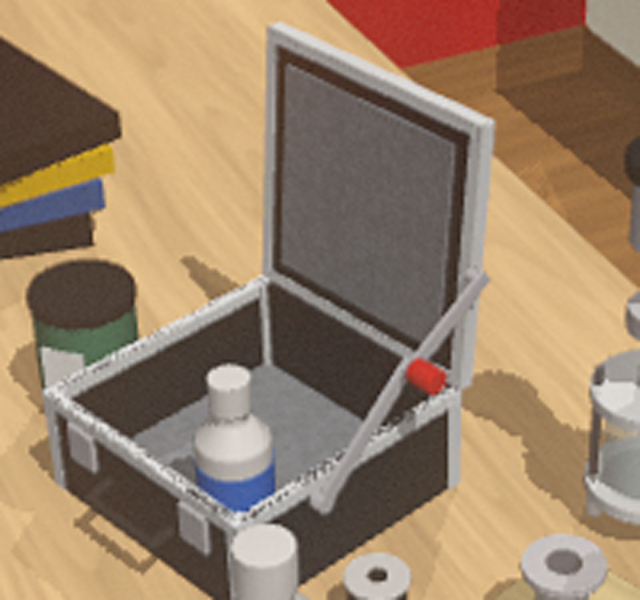

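The crop shows bottle A standing in the case, with its cap top at side (266,249). Its scale of about 1.0 (base hidden), against about 1.29 for B and C, means A is the 152 mm one. The knee is red at (328,249), and the case corners are clear enough to fit the pose.

Run:
```python
from h import *
from scipy.optimize import least_squares
s5,c5=np.sin(np.radians(5)),np.cos(np.radians(5))
L=lambda y,o:[.12+.24*s5+o*c5,y,.1+.24*c5-o*s5]
C=[("side",(-.12,.12,.1),(210,254.1)),("side",(.12,-.12,.1),(338.8,255.7)),("side",(-.12,.12,0),(214.4,284.2)),("side",(.12,-.12,0),(336.2,284.2)),
("side",L(.12,0),(280,138)),("side",(-.12,-.12,.1),(268.4,294)),("side",L(-.12,.012),(348.8,168.6)),
("scene",(-.12,.12,.1),(449,313)),("scene",(-.12,-.12,.1),(366,255)),("scene",L(-.12,.012),(275,240)),("scene",L(.12,.012),(372,332))]
def T(p,X):
    c,s=np.cos(p[2]),np.sin(p[2]);X=np.array(X);return np.array([p[0]+c*X[0]-s*X[1],p[1]+s*X[0]+c*X[1],X[2]])
f=lambda p:np.concatenate([proj(c,T(p,X))[0]-uv for c,X,uv in C])
r=least_squares(f,[.52,.17,.3],loss="soft_l1",f_scale=2);p=r.x;print(p,np.degrees(p[2]));print(f(p).reshape(-1,2).round(1))
# knee locked: circles in case xz
A=np.array([-.04,.08]);B=np.array([.12+.11*s5,.1+.11*c5]);print("pin offset on hinge plane; dist",np.linalg.norm(B-A))
d=np.linalg.norm(B-A);a=(.125**2-.089**2+d*d)/2/d;h=np.sqrt(max(.125**2-a*a,0));u=(B-A)/d;n=np.array([-u[1],u[0]]);k=A+a*u+h*n;print("knee case xz",k,"h",h)
kw=T(p,[k[0],-.1475,k[1]]);print("knee world",kw,proj("side",kw))
# bottle: cap top triangulated, LSQ
g=least_squares(lambda x:np.concatenate([proj("side",[x[0],x[1],.164])[0]-(266.3,248.8),proj("scene",[x[0],x[1],.164])[0]-(376.5,267)]),[.44,.12]);print("bottle",g.x,g.fun.round(1))
c,s=np.cos(p[2]),np.sin(p[2]);d=g.x-p[:2];print("bottle in case",c*d[0]+s*d[1],-s*d[0]+c*d[1])
# board corners side / flange, spool
print("fitting top", onz("side",(371,307),.07), onz("scene",(265,247),.07));print("spool", onz("side",(313,311),.05),onz("scene",(324,262),.05))
print("board",[onz("side",q,.012).round(3) for q in((318,346),(378.5,311),(442,349),(391,393))])
print("canister",onz("scene",(455,355),.124))
print("tcp",bot.observe()["position"])
```

```text
[0.48394711 0.17420804 0.29635986] 16.98016894070418
[[-0.3 -3.4]
 [ 0.2 -3.8]
 [-0.5 -4.3]
 [ 2.4 -2.9]
 [ 1.1 -1.4]
 [-0.3  0.3]
 [ 1.1 -1.2]
 [ 1.7 -0.2]
 [ 0.8 -3.2]
 [-5.  -1.4]
 [ 3.4 -6.3]]
pin offset on hinge plane; dist 0.21342712764857527
knee case xz [0.05445232 0.16187648] h 0.007711914583540611
knee world [0.57910164 0.04904046 0.16187648] [[328.44185177 247.98780471]]
bottle [0.44182622 0.11758471] [-0.2 -1.1 -0.2 -0.7]
bottle in case -0.05682098306932855 -0.041853870652417746
fitting top [ 0.61811055 -0.09776021  0.07      ] [ 0.60741506 -0.12435893  0.07      ]
spool [ 0.49739082 -0.02789491  0.05      ] [ 0.48993484 -0.03051687  0.05      ]
board [array([ 0.473, -0.104,  0.012]), array([ 0.662, -0.066,  0.012]), array([ 0.727, -0.244,  0.012]), array([ 0.552, -0.3  ,  0.012])]
canister [0.40238096 0.34658711 0.124     ]
tcp [0.20544762 0.51019998 0.25628777]
```

carry_out(increments=[-3.6,-2.7,-2,0,0,-0.07,-1,-7.2,-5.4,-4.5,0,0,-0.14,-1,-10.9,-8.2,-4.5,0,0,-0.21,-1,-14.6,-11,-4.5,0,0,-0.28,-1,-18.3,-13.7,-4.5,0,0,-0.35,-1,-22,-16.5,-4.5,0,0,-0.42,-1,-25.7,-19.3,-4.5,0,0,-0.49,-1,-29.3,-22,-4.5,0,0,-0.56,-1,-33,-24.8,-4.5,0,0,-0.63,-1,-36.6,-27.5,-4.5,0,0,-0.68,-1])

```text
time: 3.1
position: [0.4429, 0.1165, 0.3016]
eef_rot: [-180.0, 0.0, -162.8]
wrist_force: [0.7, 0.9, -0.9]
finger_gap: 0.0855
grip_force: 0.0
```

```bash
cat >> h.py <<'E'
from scipy.spatial.transform import Rotation as Ro
def tool(): 
    o=bot.observe();return o["position"],Ro.from_euler("xyz",o["eef_rot"],degrees=True).as_matrix(),o
def cm(target):
    p,R,o=tool();return (R.T@(np.array(target)-p)*100).round(2)
CP=np.array([.484,.174]);CY=.2964
def case(X):
    c,s=np.cos(CY),np.sin(CY);return np.array([CP[0]+c*X[0]-s*X[1],CP[1]+s*X[0]+c*X[1],X[2]])
def wray(k,uv):
    Kk=k["intrinsics"];d=np.array([(uv[0]-Kk[0,2])/Kk[0,0],(uv[1]-Kk[1,2])/Kk[1,1]]);r=np.hypot(*d);v=np.array([*(d/max(r,1e-9)*np.sin(r)),np.cos(r)])
    return -k["R"].T@k["t"],k["R"].T@v
def wonz(k,uv,z):
    o,d=wray(k,uv);return o+d*(z-o[2])/d[2]
def wproj(k,X):
    q=k["R"]@np.array(X)+k["t"];r=np.arctan2(np.hypot(q[0],q[1]),q[2]);n=q[:2]/np.hypot(q[0],q[1])*r;Kk=k["intrinsics"];return np.array([Kk[0,2]+Kk[0,0]*n[0],Kk[1,2]+Kk[1,1]*n[1]])
E
python3 - <<'E'
from h import *
p,R,o=tool();print(p,o["eef_rot"],o["time"])
k=bot.get_calibration("wrist");im=bot.camera("wrist")
for n,X in(("cap",[.442,.1176,.164]),("knee",case([.054,-.1475,.162])),("FL",case([-.12,.12,.1])),("FR",case([-.12,-.12,.1])),("BR",case([.12,-.12,.1]))):
    q=wproj(k,X);print(n,q.round(1)); cv2.circle(im,(int(q[0]),int(q[1])),4,(255,0,255),1)
cv2.imwrite("pics/w1.png",im[...,::-1])
for t in("bottle","red_knee"):
    for q in bot.cut_out("wrist",t)[:3]:
        v,u=np.nonzero(q["region"]);print(t,q["score"],u.mean(),v.mean(),u.min(),u.max(),v.min(),v.max())
E
```

```text
[0.44288089 0.11651218 0.30155807] [-1.79994037e+02  4.47347522e-02 -1.62826598e+02] 3.1
cap [326.8 232.8]
knee [203.6 355.2]
FL [501.6 148.5]
FR [235.9 142.2]
BR [252.6 374.1]
bottle 0.92 321.3342257920571 207.5363676929942 287 356 166 250
bottle 0.75 109.11764705882354 79.42598039215686 28 185 36 122
bottle 0.68 561.9627367135002 77.3068621462024 487 639 36 118
red_knee 0.66 215.0 378.4329268292683 210 219 360 398
red_knee 0.32 356.472705826846 265.60462373201227 210 522 107 479
```

View pics/w1.png

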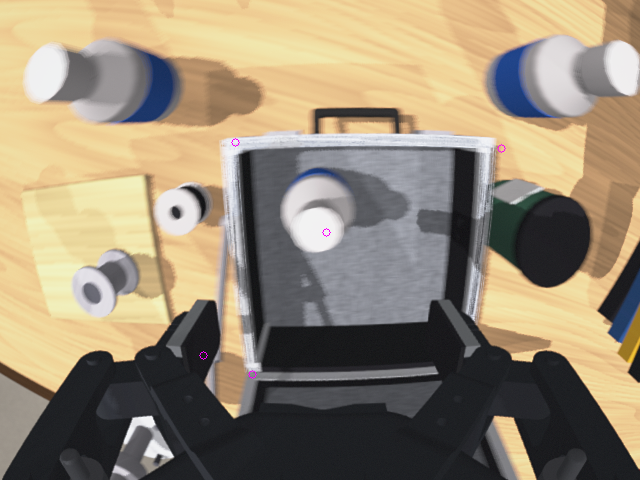

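The wrist image shows the cap centre at (319,229) and the case corners at FL (495,138), FR (224,140), BR (250,377). The board and fitting are at left. I'll refit the case from these.

Run:
```python
from h import *
from scipy.optimize import least_squares
k=bot.get_calibration("wrist")
L=[((-.12,.12),(495,138)),((-.12,-.12),(224,140)),((.12,-.12),(250,377)),((.112,-.112),(263,370))]
W=[wonz(k,uv,.1) for _,uv in L];print(np.round(W,4),np.linalg.norm(W[0]-W[1]),np.linalg.norm(W[2]-W[1]))
def f(p):
    c,s=np.cos(p[2]),np.sin(p[2]);return np.concatenate([[p[0]+c*x-s*y-w[0],p[1]+s*x+c*y-w[1]] for ((x,y),_),w in zip(L,W)])*1000
r=least_squares(f,[.48,.17,.3]);print(r.x,np.degrees(r.x[2]),r.fun.round(1))
print("cap",wonz(k,(319,229),.164)); 
print("board",[wonz(k,q,.012).round(3) for q in((23,189),(148,175),(169,318),(46,317))]);print("fit",wonz(k,(94,293),.07),"spool",wonz(k,(178,212),.05))
```

```text
[[0.3288 0.244  0.1   ]
 [0.4046 0.0133 0.1   ]
 [0.6382 0.0907 0.1   ]
 [0.6238 0.1022 0.1   ]] 0.24283182603746234 0.24612088063326273
[0.48195402 0.16808564 0.33009943] 18.913304187176188 [ 0.7 -1.3  2.7  2.4 -3.9  2.8  0.4 -3.8]
cap [0.44106457 0.1111088  0.164     ]
board [array([ 0.543, -0.3  ,  0.012]), array([ 0.475, -0.092,  0.012]), array([ 0.655, -0.035,  0.012]), array([ 0.74 , -0.251,  0.012])]
fit [ 0.61847287 -0.11939215  0.07      ] spool [ 0.49616125 -0.03159725  0.05      ]
```

carry_out(increments=[0.3,-0.3,4,0,0,0,-1,0.3,-0.3,8,0,0,0,-1,0.3,-0.3,11,0,0,0,-1,0.3,-0.3,13,0,0,0,-1,0.3,-0.3,14.1,0,0,0,-1,0.3,-0.3,14.1,0,0,0,-0.2,0.3,-0.3,14.1,0,0,0,0.1,0.3,-0.3,14.1,0,0,0,0.4,0.3,-0.3,14.1,0,0,0,0.6,0.3,-0.3,14.1,0,0,0,0.6], newtons=40)

```text
time: 4.25
position: [0.4408, 0.1147, 0.1615]
eef_rot: [-180.0, 0.1, -163.0]
wrist_force: [-1.0, 0.9, 6.8]
finger_gap: 0.0331
grip_force: 39.5
```

carry_out(increments=[0,0,-2,0,0,0,0.6,0,0,-6,0,0,0,0.6,0,0,-10,0,0,0,0.6,0,0,-14,0,0,0,0.6,-0.2,-2,-15,0,0,0,0.6,-0.5,-5,-15,0,0,0,0.6,-0.8,-8.5,-15,0,0,0,0.6,-1.1,-12,-15,0,0,0,0.6,-1.4,-15.5,-15,0,0,0,0.6,-1.7,-19,-15,0,0,0,0.6])

```text
time: 5.25
position: [0.5123, -0.0635, 0.3105]
eef_rot: [180.0, 0.0, -163.0]
wrist_force: [0.6, -0.2, -3.4]
finger_gap: 0.033
grip_force: 40.6
```

carry_out(increments=[-0.3,-3.5,0,0,0,0,0.6,-0.6,-7,0,0,0,0,0.6,-0.9,-10.5,0,0,0,0,0.6,-1.2,-13.5,0,0,0,0,0.6,-1.5,-15.5,1,0,0,0,0.6,-1.5,-16.3,3.5,0,0,0,0.6,-1.5,-16.3,6.5,0,0,0,0.6,-1.5,-16.3,9.5,0,0,0,0.6,-1.5,-16.3,11.5,0,0,0,0.6,-1.5,-16.3,12.5,0,0,0,0.6])

```text
time: 6.25
position: [0.5733, -0.2127, 0.1827]
eef_rot: [179.8, -0.1, -163.0]
wrist_force: [-0.6, 0.0, -2.2]
finger_gap: 0.0331
grip_force: 40.6
```

Run:
```python
from h import *
p,R,o=tool();print(p,o["finger_gap"],o["grip_force"],o["wrist_force"])
im=bot.camera("side");cv2.imwrite("pics/s2.png",cv2.resize(im[120:420,180:500],(640,600))[...,::-1])
```

```text
[ 0.57327711 -0.21271423  0.18265951] 0.033057268913115966 40.55845499038696 [-0.64321322  0.02325115 -2.18140553]
```

View pics/s2.png

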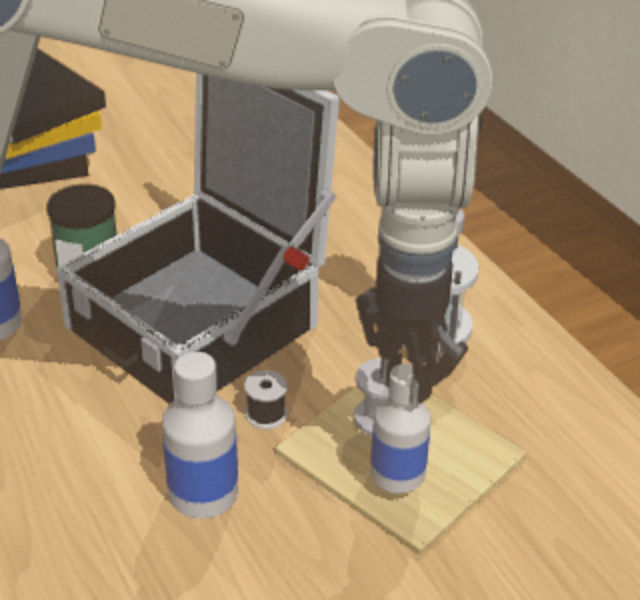

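The bottle is held upright over the board, with its base at (400,480), clear of the fitting. I'll lower and release it.

carry_out(increments=[0,0,1,0,0,0,0.6,0,0,1.8,0,0,0,0.6,0,0,2.2,0,0,0,0.6,0,0,2.5,0,0,0,0.6,0,0,2.5,0,0,0,0.6,0,0,2.5,0,0,0,0.6,0,0,2.5,0,0,0,0.3,0,0,2.5,0,0,0,-0.2,0,0,2.5,0,0,0,-0.7,0,0,2.5,0,0,0,-1])

```text
time: 7.3
position: [0.5743, -0.2136, 0.1603]
eef_rot: [-180.0, 0.0, -163.0]
wrist_force: [0.7, -0.3, -0.3]
finger_gap: 0.075
grip_force: 0.0
```

Run:
```python
from h import *
CP[:]=(.4825,.170)
import h;h.CY=.32
p,R,o=tool();print(p,o["finger_gap"],o["wrist_force"],o["eef_rot"])
kn=case([.054,-.1475,.162]);print("knee",kn,"proj",proj("side",kn)); print(cm(kn))
bot.camera("side")
for q in bot.cut_out("side","red_knee")[:3]:
    v,u=np.nonzero(q["region"]);print(q["score"],u.mean(),v.mean(),u.min(),u.max())
im=bot.camera("side").astype(int);m=(im[...,0]>150)&(im[...,1]<70)&(im[...,2]<70);m[:200]=0;m[300:]=0;m[:,:300]=0;m[:,360:]=0;v,u=np.nonzero(m);print("red",u.mean(),v.mean(),u.min(),u.max(),v.min(),v.max())
print("on z .162",onz("side",(u.mean(),v.mean()),.162))
```

```text
[ 0.57434758 -0.2136251   0.16034607] 0.07503051095290222 [ 0.68511368 -0.28740309 -0.27139338] [-1.79984189e+02  1.28600314e-02 -1.62974683e+02]
knee [0.58015728 0.04697437 0.162     ] proj [[329.2091807  248.27958957]]
[-8.19 24.75 -0.17]
0.67 332.69473684210527 236.74736842105264 321 347
0.19 287.6837155963303 244.37331804281345 209 348
red 325.5 244.0 325 326 244 244
on z .162 [0.58008034 0.06685379 0.162     ]
```

carry_out(increments=[0,0,-2,0,0,0,-1,0,0,-6,0,0,0,-1,0,0,-10.5,0,0,0,-1,-0.5,2,-14,0,0,0,-0.5,-1.9,6,-14,0,0,0,0,-3.2,10.2,-14,0,0,0,0.5,-4.6,14.5,-14,0,0,0,1,-6,18.8,-14,0,0,0,1,-7.2,22.8,-14,0,0,0,1,-7.8,24.8,-13,0,0,0,1])

```text
time: 8.45
position: [0.5762, 0.0495, 0.2914]
eef_rot: [-180.0, 0.1, -162.8]
wrist_force: [0.7, 0.4, -0.2]
finger_gap: 0.0001
grip_force: 0.0
```

```bash
sed -i 's/^CP=.*/CP=np.array([.4825,.170]);CY=.32/' h.py
python3 - <<'E'
from h import *
p,R,o=tool();print(p,o["finger_gap"],o["wrist_force"],o["eef_rot"])
k=bot.get_calibration("wrist");im=bot.camera("wrist").astype(int)
kn=case([.054,-.1475,.162]);print(wproj(k,kn),cm(kn))
m=(im[...,0]>130)&(im[...,1]<80)&(im[...,2]<80);v,u=np.nonzero(m);print("red",len(u),u.mean() if len(u) else 0,v.mean() if len(u) else 0,u.min(),u.max(),v.min(),v.max())
cv2.imwrite("pics/w2.png",im[...,::-1].astype(np.uint8))
s=bot.camera("side");cv2.imwrite("pics/s3.png",s[...,::-1])
E
```

```text
[0.57618059 0.04949055 0.29142815] 6.976014339259867e-05 [ 0.70367213  0.38029448 -0.1880415 ] [-1.79980739e+02  1.35994186e-01 -1.62839094e+02]
[319.93212592 240.5920023 ] [-0.32 -0.55 12.71]
red 1031 319.47235693501455 234.8137730358875 302 337 220 250
```

View pics/w2.png

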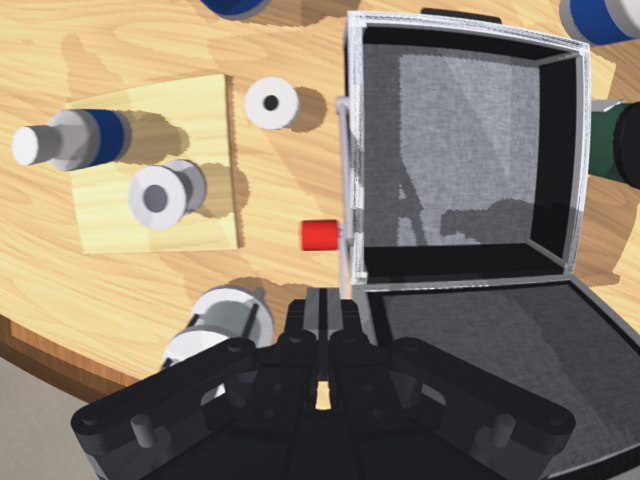

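The red knuckle is at (319,235), about 4 mm nearer the front than predicted, and nothing is in the way. I'll press it down.

carry_out(increments=[0,-0.5,4,0,0,0,1,0.1,-0.5,7.5,0,0,0,1,0.1,-0.5,9,0,0,0,1,0,-0.5,9.6,0,0,0,1,-0.2,-0.5,10.2,0,0,0,1,-0.4,-0.5,10.7,0,0,0,1,-0.6,-0.5,11.2,0,0,0,1,-0.9,-0.5,11.6,0,0,0,1,-1.1,-0.5,12,0,0,0,1,-1.1,-0.5,12,0,0,0,1])

```text
time: 9.55
position: [0.588, 0.0445, 0.1708]
eef_rot: [-180.0, -0.0, -163.0]
wrist_force: [-2.0, 0.3, 1.3]
finger_gap: -0.0001
grip_force: 0.9
```

Run:
```python
from h import *
p,R,o=tool();print(p,o["wrist_force"],o["wrist_torque"])
im=bot.camera("side");cv2.imwrite("pics/s4.png",cv2.resize(im[120:300,200:400],(640,576),interpolation=cv2.INTER_CUBIC)[...,::-1])
```

```text
[0.58797183 0.04446732 0.17083172] [-1.98862032  0.3234833   1.2698484 ] [0.04530906 0.32902078 0.01617171]
```

View pics/s4.png

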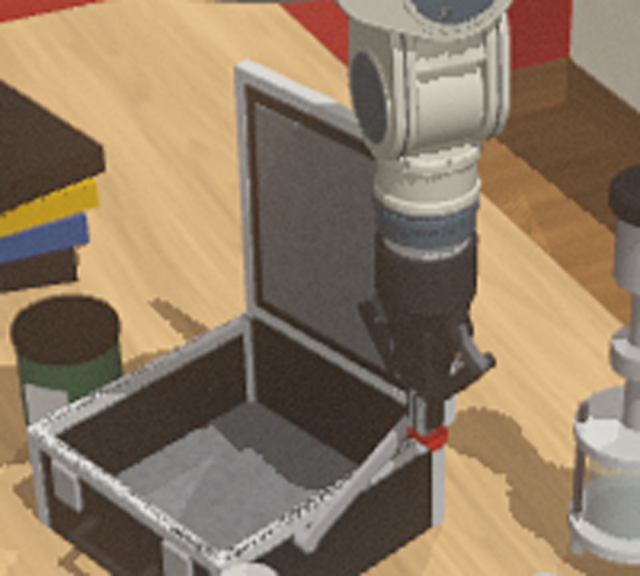

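Run:
```python
from h import *
for deg in (41,36,33,30,28,26,24,20):
    a=np.radians(deg);x,z=-.04+.125*np.cos(a),.08+.125*np.sin(a);P=np.array([.1296,.2096]);w=P-[x,z];b=a-np.arctan2(w[1],w[0])
    print(deg,"knee",round(.2-b,2),"upper len",np.linalg.norm(w).round(4),proj("side",case([x,-.1475,z])).round(1),x.round(4),z.round(4))
im=bot.camera("side").astype(int);m=(im[...,0]>110)&(im[...,1]<60)&(im[...,2]<60);m[:245]=0;m[290:]=0;m[:,:310]=0;m[:,360:]=0;v,u=np.nonzero(m);print(len(u),u.mean(),v.mean(),u.min(),u.max(),v.min(),v.max())
```

```text
41 knee 0.05 upper len 0.089 [[329.3 248.2]] 0.0543 0.162
36 knee 0.26 upper len 0.0885 [[331.2 249.8]] 0.0611 0.1535
33 knee 0.38 upper len 0.0893 [[332.2 250.9]] 0.0648 0.1481
30 knee 0.51 upper len 0.0909 [[333.2 252.1]] 0.0683 0.1425
28 knee 0.59 upper len 0.0924 [[333.8 252.9]] 0.0704 0.1387
26 knee 0.66 upper len 0.0942 [[334.3 253.8]] 0.0723 0.1348
24 knee 0.74 upper len 0.0963 [[334.8 254.8]] 0.0742 0.1308
20 knee 0.88 upper len 0.1013 [[335.7 256.7]] 0.0775 0.1228
39 334.71794871794873 256.46153846153845 328 339 253 260
```

carry_out(increments=[0.5,0,-2,0,0,0,1,1,0,-6,0,0,0,1,1,0,-10.5,0,0,0,1,1,0,-15,0,0,0,1,1,0,-19,0,0,0,1,0,1,-22,0,0,0,1,-1.5,3,-23,0,0,0,1,-4.5,6,-23,0,0,0,1,-7.5,9,-23,0,0,0,1,-10.5,12.5,-23,0,0,0,1])

```text
time: 10.65
position: [0.6527, 0.1957, 0.4009]
eef_rot: [-180.0, 0.1, -163.1]
wrist_force: [1.2, -0.8, 0.3]
finger_gap: -0.0001
grip_force: 0.0
```

Run:
```python
from h import *
p,R,o=tool();print(p,o["eef_rot"],o["wrist_force"],o["joint_positions"].round(1))
print("to B",cm(case([.20,0,.40])), "tip-lid start",cm(case([.175,0,.325])))
m=bot.camera("side");cv2.imwrite("pics/s5.png",cv2.resize(m[60:340,160:460],(640,597),interpolation=cv2.INTER_CUBIC)[...,::-1])
```

```text
[0.65265038 0.19567581 0.40091531] [-1.79955018e+02  6.94543567e-02 -1.63054311e+02] [ 1.23078373 -0.76505229  0.25679813] [  9.7  31.3  48.4 107.   -0.   -7.3]
to B [-2.97  2.99  0.09] tip-lid start [-0.46  2.93  7.59]
```

View pics/s5.png

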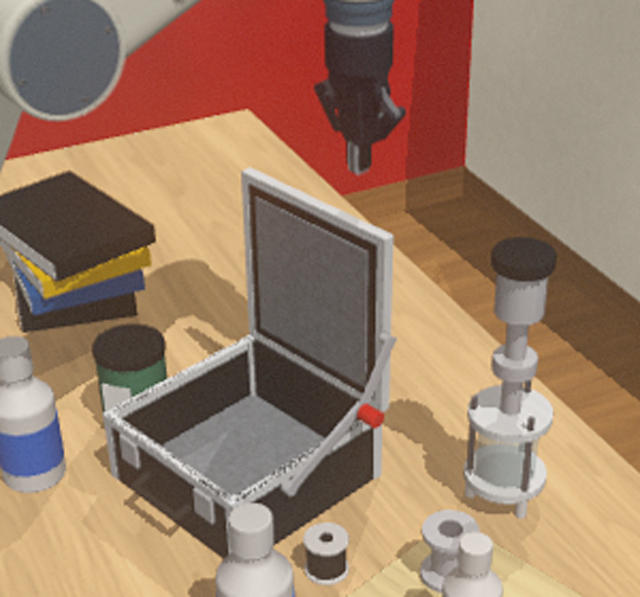

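The knee hangs broken at side (334,255), which is about 0.7 rad. The lid is still upright and the gripper is above and behind it. I'll descend behind the lid and work out the push path.

carry_out(increments=[-1.5,1.5,0.3,0,0,0,1,-2,3,1,0,0,0,1,-2,3,2.5,0,0,0,1,-2,3,4,0,0,0,1,-2,3,5.5,0,0,0,1,-2,3,6.8,0,0,0,1,-2,3,7.6,0,0,0,1,-2,3,7.6,0,0,0,1,-2,3,7.6,0,0,0,1,-2,3,7.6,0,0,0,1])

```text
time: 11.7
position: [0.6624, 0.2297, 0.3252]
eef_rot: [-180.0, 0.1, -163.0]
wrist_force: [0.6, 0.3, -0.2]
finger_gap: 0.0001
grip_force: 0.0
```

Run:
```python
from h import *
p,R,o=tool();print(p,o["eef_rot"],o["wrist_force"],o["joint_positions"].round(1))
s=.2
for t in list(range(-5,95,5)):
    a=np.radians(t);print(t,cm(case([.12-s*np.sin(a)+.012*np.cos(a)+.011,0,.1+s*np.cos(a)+.012*np.sin(a)+.025])))
```

```text
[0.66240681 0.22966099 0.32517135] [-1.79990119e+02  7.61658113e-02 -1.62980329e+02] [ 0.55101805  0.29191855 -0.18390572] [12.3 31.1 36.8 95.6 -0.  -4.7]
-5 [ 2.91 -0.07  0.19]
0 [ 4.65 -0.11  0.01]
5 [ 6.4  -0.15 -0.02]
10 [ 8.14 -0.19  0.1 ]
15 [ 9.87 -0.23  0.37]
20 [11.56 -0.27  0.8 ]
25 [13.22 -0.31  1.37]
30 [14.81 -0.34  2.08]
35 [16.34 -0.38  2.92]
40 [17.79 -0.41  3.9 ]
45 [19.15 -0.44  5.  ]
50 [20.41 -0.47  6.22]
55 [21.55 -0.5   7.53]
60 [22.58 -0.52  8.95]
65 [23.48 -0.54 10.45]
70 [24.25 -0.56 12.02]
75 [24.87 -0.57 13.65]
80 [25.36 -0.58 15.33]
85 [25.69 -0.59 17.04]
90 [25.87 -0.59 18.78]
```

carry_out(increments=[1.5,0,0.1,0,0,0,1,2.9,-0.1,0.1,0,0,0,1,4.6,-0.1,0,0,0,0,1,6.4,-0.1,0,0,0,0,1,8.1,-0.2,0.1,0,0,0,1,9.9,-0.2,0.4,0,0,0,1,11.6,-0.3,0.8,0,0,0,1,13.2,-0.3,1.4,0,0,0,1,14.8,-0.3,2.1,0,0,0,1,14.8,-0.3,2.1,0,0,0,1])

```text
time: 12.7
position: [0.5205, 0.1832, 0.3042]
eef_rot: [-180.0, 0.1, -163.0]
wrist_force: [0.6, -0.2, -0.0]
finger_gap: -0.0001
grip_force: 0.0
```

Run:
```python
from h import *
p,R,o=tool();print(p,o["wrist_force"],o["wrist_torque"])
s=.2
for t in list(range(30,95,5)):
    a=np.radians(t);print(t,cm(case([.12-s*np.sin(a)+.012*np.cos(a)+.011,0,.1+s*np.cos(a)+.012*np.sin(a)+.025])))
m=bot.camera("side");cv2.imwrite("pics/s6.png",cv2.resize(m[60:340,160:460],(640,597),interpolation=cv2.INTER_CUBIC)[...,::-1])
```

```text
[0.5204532  0.18320812 0.30416814] [ 0.59299646 -0.18120979 -0.0068478 ] [ 0.06635944 -0.04485329 -0.02627279]
30 [-0.12 -0.06 -0.  ]
35 [ 1.41 -0.09  0.84]
40 [ 2.85 -0.12  1.82]
45 [ 4.21 -0.16  2.92]
50 [ 5.47 -0.18  4.14]
55 [ 6.61 -0.21  5.46]
60 [ 7.64 -0.23  6.87]
65 [ 8.54 -0.25  8.37]
70 [ 9.31 -0.27  9.94]
75 [ 9.93 -0.29 11.57]
80 [10.41 -0.3  13.25]
85 [10.75 -0.3  14.97]
90 [10.93 -0.31 16.71]
```

View pics/s6.png

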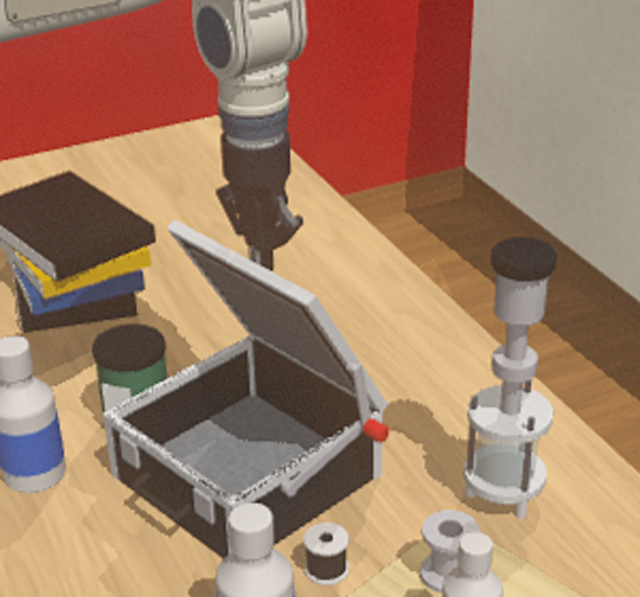

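The lid is about 30° down, following the fingertips, with the stay folding freely. I'll continue.

carry_out(increments=[1.4,-0.1,0.8,0,0,0,1,2.9,-0.1,1.8,0,0,0,1,4.2,-0.2,2.9,0,0,0,1,5.5,-0.2,4.1,0,0,0,1,6.6,-0.2,5.5,0,0,0,1,7.6,-0.2,6.9,0,0,0,1,8.5,-0.2,8.4,0,0,0,1,9.3,-0.3,9.9,0,0,0,1,9.9,-0.3,11.5,0,0,0,1,9.9,-0.3,11.5,0,0,0,1])

```text
time: 13.75
position: [0.4275, 0.1516, 0.1873]
eef_rot: [180.0, -0.1, -163.0]
wrist_force: [-0.0, -0.1, 1.6]
finger_gap: -0.0
grip_force: 0.0
```

carry_out(increments=[0.2,0,0.8,0,0,0,1,0.4,0,1.7,0,0,0,1,0.6,0,2.5,0,0,0,1,0.8,0,3.4,0,0,0,1,0.9,0,4.2,0,0,0,1,1,0,5,0,0,0,1,1,0,5.3,0,0,0,1,1,0,5.5,0,0,0,1,1,0,5.5,0,0,0,1,1,0,5.5,0,0,0,1])

```text
time: 14.75
position: [0.4181, 0.1487, 0.1366]
eef_rot: [-179.9, 0.2, -163.0]
wrist_force: [-17.3, -3.6, 51.7]
finger_gap: 0.0001
grip_force: 25.3
```

Run:
```python
from h import *
p,R,o=tool();print(p,o["wrist_force"],o["wrist_torque"],o["time"])
m=bot.camera("side");cv2.imwrite("pics/s7.png",cv2.resize(m[60:410,130:460],(640,600),interpolation=cv2.INTER_CUBIC)[...,::-1])
```

```text
[0.41812157 0.14868554 0.13664286] [-17.31306007  -3.57210019  51.70559195] [-0.76490587  3.60112113 -0.02233597] 14.75
```

carry_out(increments=[0,0,-0.7,0,0,0,1,0,0,-2,0,0,0,1,0,0,-5,0,0,0,1,0,0,-9,0,0,0,1,0,0,-13,0,0,0,1,0,0,-17,0,0,0,1,0,0,-21,0,0,0,1,0,0,-24,0,0,0,1,0,0,-24,0,0,0,1,0,0,-24,0,0,0,1])

```text
time: 15.8
position: [0.4185, 0.1488, 0.373]
eef_rot: [-180.0, 0.0, -163.0]
wrist_force: [0.2, 0.5, -1.0]
finger_gap: -0.0
grip_force: 0.0
```

Run:
```python
from h import *
p,R,o=tool();print(p,o["wrist_force"])
m=bot.camera("side");cv2.imwrite("pics/s7.png",cv2.resize(m[130:410,160:460],(640,597),interpolation=cv2.INTER_CUBIC)[...,::-1])
```

```text
[0.41849336 0.14875255 0.37303878] [ 0.17236296  0.53322994 -1.00071526]
```

View pics/s7.png

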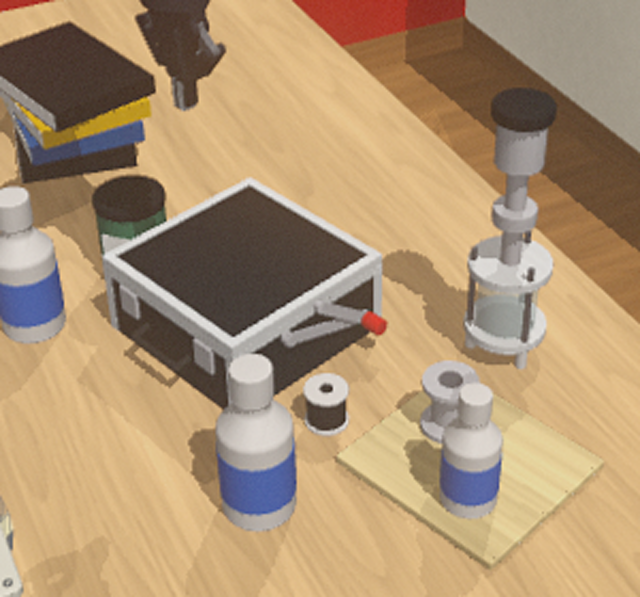

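The lid is flush and shut. The bottle stands upright on the board at (471,470), and the spool, fitting, canister and column haven't moved. The gripper is clear of everything.

```bash
python3 -c "
from station import bot
print(bot.hand_in())"
```

```text
the job is handed in; nothing more can be done
None
```

I broke the stay at its red knee, shut the lid fully and stood the 152 mm bottle upright on the plywood board; the last picture shows the other things in place, and the job is handed in, though the hand-in gave no verdict.

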